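# Pin the counterweight on a microscope boom stand

### The job

The counterweight on the microscope's boom has crept in towards the post. Slide it out along the boom until the hole in its sleeve meets the cross hole in the boom, take the linch pin from the tube block and push it down through both holes, ring still open, until its shoulder sits on the sleeve; feel for the hole gently and never force the pin. Then swing the sprung ring down over the end of the boom until it snaps shut, let go, and leave the flask, jar and tube rack as they are.

Things in the scene. Friction and masses are not known exactly. Their poses are not given: they have to be found in the camera images.
- stand: Boom stand, fixed. Origin on the bench under the post axis; x along the boom to its counterweight end, z up. Base 210 x 190 x 22 mm, post 32 mm across, 322 mm tall; the boom clamp reaches 32 mm from the post axis. The boom is a level square steel bar, 20 x 20 mm, axis 160 mm above the bench; it does not move in use. A microscope head hangs at its other end.
- boom_hole (a point): Nominal place of the boom's vertical cross hole (9.5 mm, round), on the boom's top face, 170 mm up, 240 mm from the post axis; axes as the stand's. The boom's extension differs by up to 10 mm either way along x and is NOT measured: the true hole must be felt or seen. The boom's free end face is 16 mm past the true hole, so it stands 2 mm proud of the sleeve when the holes meet.
- weight (a joint): Place of the counterweight along the boom, m, growing to the free end; 0: its sleeve hole stands at the nominal boom hole. About 0.95 kg; slides with about 2.5 N of friction, no stop within -0.06 to 0.03. Starts at -0.042 to -0.012 (too far in).
- weight_body (a point): Centre of the counterweight's round body (on the boom axis, 160 mm up; axes as the stand's): dark steel, 60 mm across, 40 mm long along x, may be gripped across y or pushed on a face. It is one piece with the sleeve, whose hole lies 62 mm from here towards +x.
- sleeve_hole (a point): Centre of the mouth of the vertical hole in the counterweight's sleeve, on its flat top, 175 mm up; moves with the weight, axes as the stand's. Sleeve 30 x 30 mm, ends 14 mm past the hole (+x). Hole 9.5 mm wide, 1.5 mm chamfer, through the 5 mm top and bottom walls; where the holes do not meet the pin's tip rests on the boom, 5 mm below the top. The taper pulls the weight in line from about 2 mm.
- pin: Steel linch pin, about 100 g, upright in a block hole. Origin on its axis under the shoulder; z up, x to the open ring's bow. Shank 8 mm across, 49 mm long below the origin, last 4 mm tapered to 6 mm. Shoulder 18 mm across, 3 mm thick; square head 14 x 14 mm (sides along x and y) from 3 to 30 mm up. Ring pivots along y 8 mm up, its wire within 12 mm up: grip the head across y above it.
- ring (a joint): Angle of the pin's sprung ring, rad: 0 open (level, along the pin's x), 1.46 shut (beside the shank, bow at the pin's tip). Over-centre spring: stays at either end; takes about 3 N down on the bow to start, falling to none at 0.73, then snaps shut. Wire 4 mm, loop 50 mm wide outside: it clears sleeve and boom end if it points outward along the boom.
- ring_bow (a point): Middle of the ring's bow (wire axis), 54 mm from the ring's pivot: the place to push.
- block: Aluminium tube block, 75 (x) x 95 (y) x 56 mm tall, fixed; origin at the centre of its underside. Six round holes 10.5 mm wide, 52 mm deep; the pin stands in one, its shoulder on the block's top.
- flask: Bystander: clear culture flask with an orange cap, 100 x 76 x 34 mm plus neck, lying flat; origin at the underside's centre.
- jar: Bystander: jar with a white lid, 68 mm across, 85 mm tall; origin at the underside's centre.
- tube_rack: Bystander: white rack of capped tubes, 75 x 150 mm, 104 mm tall; origin at the underside's centre.

How it is judged:
On the way:
1. the pin is home through sleeve and boom, its shoulder on the sleeve, with the ring still open (z of pin in the frame of sleeve_hole between -0.003 and 0.003 m and horizontal distance between pin and sleeve_hole below 0.003 m and value of joint weight between -0.013 and 0.013 m and value of joint ring below 0.6 rad), for 0.2 s.
At the end, for the whole second after the job is handed in: the pin stands upright (0.1 rad) in the sleeve hole through the boom, shoulder within 3 mm of the sleeve's top, axis within 3 mm of the hole's; the weight is within 13 mm of its nominal place; the ring is shut (over 1.35 rad) round the boom end, bow under the sleeve; all at rest and let go (z of pin in the frame of sleeve_hole between -0.003 and 0.003 m and horizontal distance between pin and sleeve_hole below 0.003 m and angle between pin's own z axis and vertical below 0.1 rad and value of joint weight between -0.013 and 0.013 m and value of joint ring above 1.35 rad and z of ring_bow in the frame of sleeve_hole below -0.035 m and linear speed of pin below 0.03 m/s); the robot touches nothing.
It fails at once if the pin or its ring presses on the stand, boom or weight with more than 50 N (contact force between pin and stand above 50 N).
It fails at once if the flask is shifted by more than 15 mm (distance of flask from where it was at the start of the episode above 0.015 m).
It fails at once if the jar is shifted by more than 15 mm (distance of jar from where it was at the start of the episode above 0.015 m).
It fails at once if the tube rack is shifted by more than 15 mm (distance of tube_rack from where it was at the start of the episode above 0.015 m).
It also fails if it takes over 72 s, if anything falls off the work surface, if the arm or the gripper's body presses on something with over 40 N, if the wrist force passes 120 N, or if a joint passes its speed limit or range.

### The arm

A 7-joint arm with a two-finger parallel gripper is mounted at the origin on the work surface. World frame = base frame: x ahead of the robot, y to its left, z up, the work surface at z = 0. Lengths are in m, angles in rad, forces in N, time in s.
With the tool pointing down it reaches from about 0.35 to 0.9 m from the base axis. Payload 8.1 kg.
Tool frame: the origin (TCP) lies on the centre line of the jaws, within the pads' length; the fingertips stand 17 mm ahead of it and the grasp point (between the pads) lies 2 mm behind it; z points along the fingers, y is the direction in which the jaws open and shut (so a half turn about z gives the same grasp; the last joint's range is limited). The gripper opens to 92 mm and grips with 3 to 60 N. Pads are 19 mm wide; open, the fingers measure 130 mm over their backs; the gripper's body (75 mm by 190 mm) begins 47 mm behind the grasp point.
Start: joints at [1.069, 0.434, 0.025, 1.573, -0.012, 1.134, -0.075], TCP at [0.243, -0.576, 0.244] pointing down, gripper open.
Joint ranges: [-2.62, 2.62], [-0.44, 2.09], [-1.27, 1.32], [0.08, 2.57], [-1.32, 4.46], [0.12, 2], [-2.74, 2.74]. Speed limits (rad/s): [2.22, 2.22, 3.01, 3.01, 3.14, 3.14, 3.14].

### API

Orientations are given as a rotation vector (axis times angle).
In Python, from cell import arm, imaging, job gives the robot as it stands.
- The arm moves only by the tool jog_arm, never from a script. Its argument "moves" is a list of rows, each an object with "fingers": the closure, from -1 (fully open) to 1 (shut); "xyz": the shift along the tool's x, y, z in cm, a list of three; "angular": the turn, a rotation vector about the tool's x, y, z in rad, a list of three. In form: [{"fingers": fingers, "xyz": [dx, dy, dz], "angular": [ax, ay, az]}, ...]. A call has 1 to 12 rows; each row is the pose to reach, as a shift and turn from the pose commanded when the call began, along the tool's axes at that moment; what a row does not reach only later rows make up. A row lasts 1/8 s, in which the tool goes at most 62.5 mm and 10.7 degrees, less where a joint would pass 70% of its speed; a pose out of reach is approached as far as the arm can. A call with a gripper value outside its range is refused whole. The fingers move at their own pace and stop on an object; "grip_force" is the grip in N (left out, the last holds). Time passes only in rows, so rows that repeat a pose let the fingers close. It gives the time, the measured TCP pose, the force and the opening at its end, in the units of the state.
- arm.observe(): the state, without advancing time (a new reading comes with each control period).
- imaging.get_image(name): name is "side" or "top"; returns the picture (480x640x3 uint8, red, green, blue); there is no depth.
- imaging.camera_params(name): a dict with "fx", "fy", "cx", "cy" (pixels), "dist" ([k1, k2, p1, p2, k3] as OpenCV has them; the pictures are not rectified), "rvec" (rotation vector, rad) and "tvec" (3), from world to camera coordinates, as OpenCV has them. Camera axes: x right, y down, z forward; pixel columns grow to the right and rows downward; lengths in m; the calibration is good to about 2 mm. A picture is of the moment at which its call begins. camera_params takes no time and is no camera call.
- job.sign_off(): hands the job in, once; it reports no verdict.
The state is a dict: "clock": time; "joints": joint angles; "dq": joint speeds; "joint_efforts": joint torques, N m; "position": TCP position; "ee_rot": TCP orientation; "force": force on the tool from outside, world axes, zero at the start; "ft_torque": the same for the moment, N m; "width": opening from 0.0 (shut) to 1.0 (fully open).
Only numpy, scipy, OpenCV 4.12 (cv2) and the standard library are available. Lean on these libraries where they do the work, as an engineer would, in place of code of your own. Each camera call takes 0.05 s, during which the arm holds its last target. There are 200 camera calls.

## Working session

There is one attempt and no reset: what is moved stays moved. The work goes in short steps, Python scripts to look and compute and a tool call to move; the robot and the scene stay as the last step left them, time stands still between calls to the robot, and variables do not carry over. Pictures are saved under pics/ and viewed, about 8 in all and at most 12, crops included, and the job is handed in when it is done.

Besides the shell and the picture viewer there is one more tool, called after "Request:" by a JSON object that holds its "api" and its "payload", one argument or row to a line. jog_arm: Moves the arm, as the interface text tells. Its arguments: {"type":"object","properties":{"moves":{"type":"array"},"grip_force":{"type":"number"}},"required":["moves"]}

```bash
mkdir -p pics; ls
python3 - <<'E'
from cell import arm, imaging
import cv2
print(arm.observe())
for n in("side","top"):
    cv2.imwrite(f"pics/{n}0.png",imaging.get_image(n)[:,:,::-1]); print(n,imaging.camera_params(n))
E
```

```text
pics
{'clock': 0.0, 'joints': array([ 1.06941101,  0.43522755,  0.02498651,  1.57409428, -0.01161779,
        1.1340296 , -0.07510696]), 'dq': array([ 0.00013306,  0.00059452, -0.00046681, -0.00071696,  0.0005939 ,
        0.00054115,  0.00192325]), 'joint_efforts': array([-6.38144957e-04, -6.67847300e+01,  9.84682515e-01, -3.14461541e+01,
       -6.05509174e-02,  4.26724227e-02,  1.49409348e-04]), 'position': array([ 0.24244115, -0.5755239 ,  0.24294337]), 'ee_rot': array([-3.07786003e+00, -6.21812564e-01,  7.08676651e-04]), 'force': array([0.04182108, 0.1242923 , 0.17613203]), 'ft_torque': array([-0.04433456, -0.01709544,  0.07489747]), 'width': 1.0016741306708785}
side {'fx': 600.2551998035011, 'fy': 600.2551998035011, 'cx': 320.6348803564396, 'cy': 237.86065085993096, 'dist': array([-0.13980299,  0.        ,  0.        ,  0.        ,  0.        ]), 'rvec': array([ 0.43695386, -2.74069345,  1.19741853]), 'tvec': array([0.53107039, 0.16465254, 1.34529711])}
top {'fx': 555.256905804553, 'fy': 555.256905804553, 'cx': 333.11369620952627, 'cy': 242.96787288424107, 'dist': array([-0.07382986,  0.        ,  0.        ,  0.        ,  0.        ]), 'rvec': array([ 2.15045403, -2.21270076,  0.09690606]), 'tvec': array([0.09205924, 0.53446651, 1.34066801])}
```

View pics/side0.png

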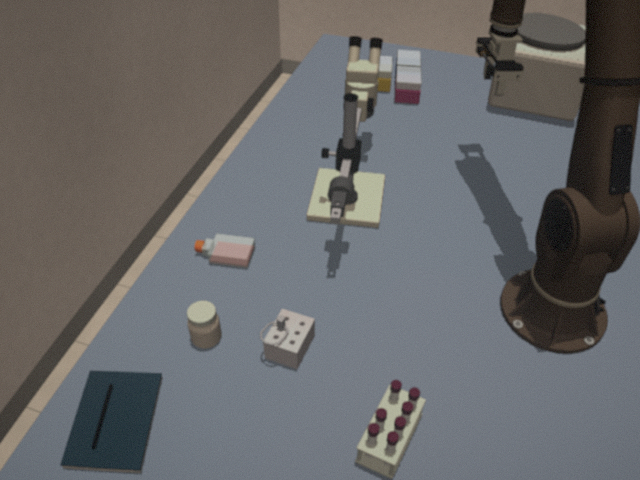

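View pics/top0.png

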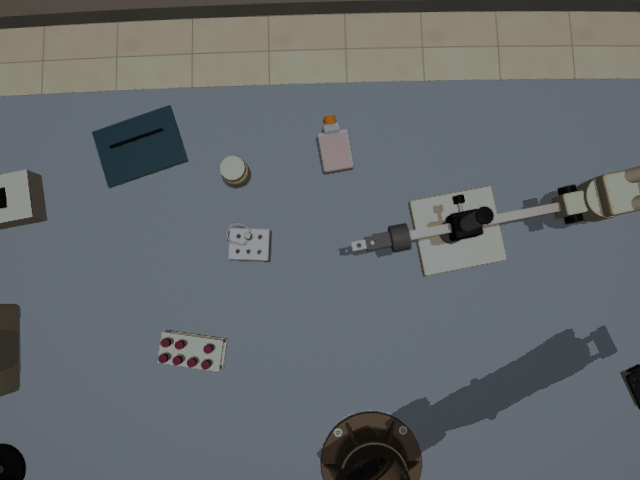

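```bash
cat > h.py <<'E'
import numpy as np, cv2
from cell import arm, imaging
def cam(n):
    p=imaging.camera_params(n); K=np.array([[p['fx'],0,p['cx']],[0,p['fy'],p['cy']],[0,0,1]])
    return K,p['dist'],p['rvec'],p['tvec']
def plane(n,uv,z):
    K,d,r,t=cam(n); R=cv2.Rodrigues(r)[0]; c=-R.T@t
    q=cv2.undistortPoints(np.array(uv,float).reshape(-1,1,2),K,d).reshape(-1,2)
    D=np.c_[q,np.ones(len(q))]@R
    return c+D*((z-c[2])/D[:,2])[:,None]
def proj(n,P):
    K,d,r,t=cam(n); return cv2.projectPoints(np.array(P,float).reshape(-1,3),r,t,K,d)[0].reshape(-1,2)
def crop(n,x,y,w,h,s,out,im=None):
    im=imaging.get_image(n) if im is None else im
    cv2.imwrite('pics/'+out,cv2.resize(im[y:y+h,x:x+w,::-1],None,fx=s,fy=s,interpolation=cv2.INTER_CUBIC)); return im
def st():
    s=arm.observe(); print(s['clock'],s['position'].round(4),s['ee_rot'].round(3),s['force'].round(2),s['width'])
E
python3 - <<'E'
from h import *
t=cv2.imread('pics/top0.png'); s=cv2.imread('pics/side0.png')
f=lambda im,x,y,w,h,k:cv2.resize(im[y:y+h,x:x+w],None,fx=k,fy=k,interpolation=cv2.INTER_CUBIC)
a=f(t,330,205,100,65,8); b=np.hstack([f(t,215,215,65,50,6.1538),f(s,255,300,65,50,6.1538)])
cv2.imwrite('pics/c1.png',cv2.resize(a,(800,520))); cv2.imwrite('pics/c2.png',b); print(b.shape)
# guesses
print('pin',plane('top',[[248,236]],.086),plane('side',[[281,322]],.086))
print('base c',plane('top',[[458,231]],.022),'boom end',plane('top',[[351,246]],.17))
E
```

```text
(308, 800, 3)
pin [[0.55358713 0.27612333 0.086     ]] [[0.5496185  0.28802422 0.086     ]]
base c [[ 0.55778866 -0.23248551  0.022     ]] boom end [[0.51682431 0.03891816 0.17      ]]
```

View pics/c1.png

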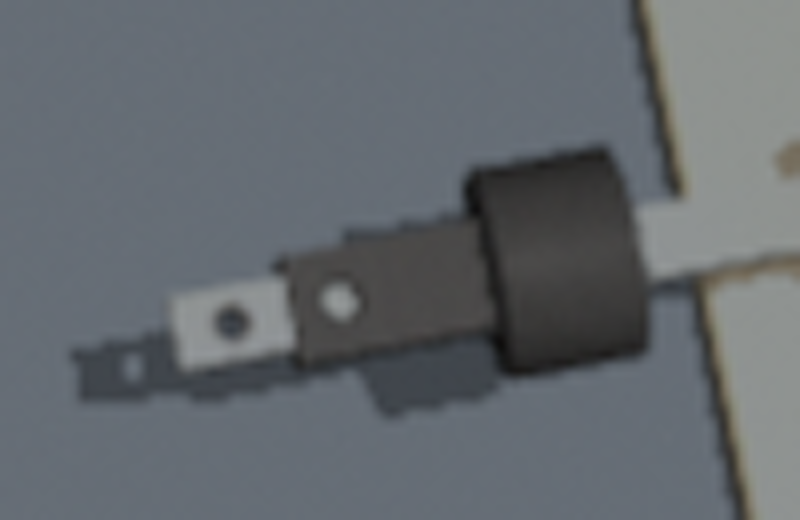

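View pics/c2.png

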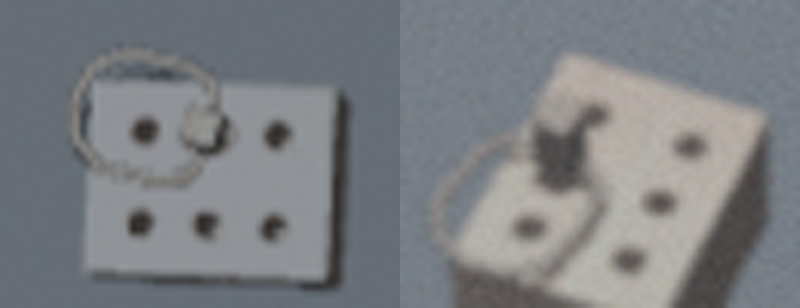

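Run:
```python
from h import *
o=lambda x,y:(330+x/8,205+y/8)
bh=plane('top',[o(233,322)],.17)[0]; sh=plane('top',[o(340,300)],.175)[0]
end=plane('top',[o(175,332)],.17)[0]; 
wl=plane('top',[o(625,205)],.17)[0]
boomA=plane('top',[o(642,240),],.17)[0]
d=bh-boomA; d/=np.linalg.norm(d)
print('boomhole',bh,'sleevehole',sh,'end',end,'dir',d, 'sep',np.linalg.norm((bh-sh)[:2]))
e=sh-boomA; print('dir from sleeve',e/np.linalg.norm(e))
c=lambda x,y:(215+x/6.1538,215+y/6.1538)
s=lambda x,y:(255+(x-400)/6.1538,300+y/6.1538)
pt=plane('top',[c(205,127)],.086)[0]; ps=plane('side',[s(565,108)],.086)[0]
bow=plane('top',[c(75,113)],.064)[0]; 
print('pin',pt,ps,'bow',bow, 'ang',np.degrees(np.arctan2(*(bow-pt)[[1,0]])))
# ring extremes perpendicular
print('block holes',plane('top',[c(145,130),c(278,134),c(140,223),c(207,224),c(273,228)],.056))
print('side hole',plane('side',[s(530,228),s(690,147),s(628,260)],.056))
print(plane('top',[(233,170),(336,145),(330,120)],.05))
# full boom line in top
print('boom other', plane('top',[(497,217),(555,208.5)],.17))
```

```text
boomhole [0.51796386 0.02110058 0.17      ] sleevehole [ 0.52275638 -0.00798032  0.175     ] end [0.51567425 0.03703996 0.17      ] dir [-0.16890517  0.98563231  0.        ] sep 0.029473164638014714
dir from sleeve [-0.1707901   0.98356104  0.05863813]
pin [0.55441908 0.27537528 0.086     ] [0.55214205 0.27662922 0.086     ] bow [0.56353482 0.32905044 0.064     ] ang 80.36133026852397
block holes [[0.55693703 0.30322194 0.056     ]
 [0.55388884 0.25131331 0.056     ]
 [0.52066595 0.30570333 0.056     ]
 [0.51954354 0.27958822 0.056     ]
 [0.51726397 0.25391473 0.056     ]]
side hole [[0.55492274 0.30556201 0.056     ]
 [0.51596351 0.25640095 0.056     ]
 [0.51965708 0.30772525 0.056     ]]
[[0.71983468 0.31574054 0.05      ]
 [0.7746187  0.06301376 0.05      ]
 [0.83790204 0.07591158 0.05      ]]
boom other [[ 0.57194757 -0.28638994  0.17      ]
 [ 0.58765478 -0.41898776  0.17      ]]
```

```bash
cat >> h.py <<'E'
from scipy.spatial.transform import Rotation as Ro
def down(yaw):  # tool z down, tool x at yaw deg
    c,s=np.cos(np.radians(yaw)),np.sin(np.radians(yaw)); return Ro.from_matrix(np.array([[c,s,0],[s,-c,0],[0,0,-1]]))
def rel(*tg):
    s=arm.observe(); R=Ro.from_rotvec(s['ee_rot']); X=R.as_matrix()[:,0]; st(); print('yaw',np.degrees(np.arctan2(X[1],X[0])).round(2))
    for x,y,z,yaw in tg:
        print((R.inv().apply(np.array([x,y,z])-s['position'])*100).round(2),(R.inv()*down(yaw)).as_rotvec().round(3))
E
python3 - <<'E'
from h import *
rel((.39,-.2,.30,60),(.40,-.07,.30,99.9),(.533,-.069,.27,99.9))
c=lambda x,y:(215+x/6.1538,215+y/6.1538)
print(plane('top',[c(143,118)],.064))
E
```

```text
0.1 [ 0.2425 -0.5756  0.243 ] [-3.078e+00 -6.220e-01  1.000e-03] [ 0.31 -0.29  0.31] 1.00125879532494
yaw 22.85
[ 28.17 -28.89  -5.66] [-0.001 -0.    -0.648]
[ 34.14 -40.48  -5.64] [-1.000e-03 -1.000e-03 -1.345e+00]
[ 46.44 -35.41  -2.65] [-1.000e-03 -1.000e-03 -1.345e+00]
[[0.56082754 0.30262219 0.064     ]]
```

Request:
{"api": "jog_arm", "payload": {
  "moves": [
    {"fingers":-1,"xyz":[6,-6,-5.6],"angular":[0,0,-0.15]},
    {"fingers":-1,"xyz":[11,-11,-5.6],"angular":[0,0,-0.3]},
    {"fingers":-1,"xyz":[16,-16,-5.6],"angular":[0,0,-0.45]},
    {"fingers":-1,"xyz":[21,-21,-5.6],"angular":[0,0,-0.6]},
    {"fingers":-1,"xyz":[25,-26,-5.6],"angular":[0,0,-0.75]},
    {"fingers":-1,"xyz":[29,-31,-5.6],"angular":[0,0,-0.9]},
    {"fingers":-1,"xyz":[32,-36,-5.6],"angular":[0,0,-1.05]},
    {"fingers":-1,"xyz":[34.1,-40.5,-5.6],"angular":[0,0,-1.2]},
    {"fingers":-1,"xyz":[39,-38,-4.5],"angular":[0,0,-1.345]},
    {"fingers":-1,"xyz":[43,-36.5,-3],"angular":[0,0,-1.345]},
    {"fingers":-1,"xyz":[46.4,-35.4,-2.6],"angular":[0,0,-1.345]},
    {"fingers":-1,"xyz":[46.4,-35.4,-2.6],"angular":[0,0,-1.345]}
  ]
}}

```text
clock: 1.6
position: [0.5342, -0.0689, 0.2683]
ee_rot: [-2.019, -2.405, -0.0]
force: [-1.7, 0.2, 0.6]
width: 0.997
```

Run:
```python
from h import *
crop('side',280,130,120,90,6.5,'s1.png')
rel((.5334,-.0691,.162,99.9))
print(arm.observe()['joints'])
```

```text
1.65 [ 0.5329 -0.0692  0.2687] [-2.019e+00 -2.404e+00  1.000e-03] [ 0.03 -0.03 -0.1 ] 0.9983342569428985
yaw 99.96
[-1.000e-02  7.000e-02  1.067e+01] [-0.002 -0.001  0.001]
[ 0.42822981  0.32404862 -0.51784783  1.71651534  0.17247955  1.14862448
  0.03524633]
```

View pics/s1.png

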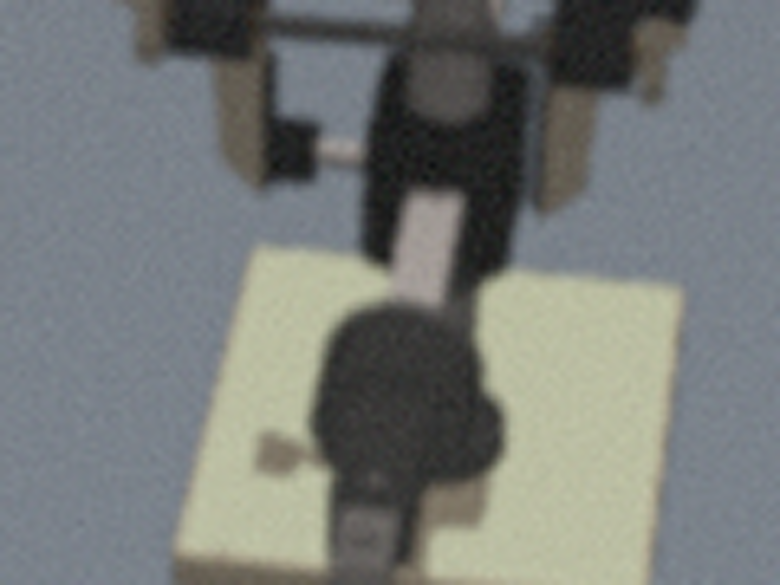

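Request:
{"api": "jog_arm", "payload": {
  "grip_force": 10,
  "moves": [
    {"fingers":-1,"xyz":[0,0,3],"angular":[0,0,0]},
    {"fingers":-1,"xyz":[0,0,6],"angular":[0,0,0]},
    {"fingers":-1,"xyz":[0,0,9],"angular":[0,0,0]},
    {"fingers":-1,"xyz":[0,0,10.6],"angular":[0,0,0]},
    {"fingers":-1,"xyz":[0,0,10.6],"angular":[0,0,0]},
    {"fingers":1,"xyz":[0,0,10.6],"angular":[0,0,0]},
    {"fingers":1,"xyz":[0,0,10.6],"angular":[0,0,0]},
    {"fingers":1,"xyz":[0,0,10.6],"angular":[0,0,0]},
    {"fingers":1,"xyz":[0,0,10.6],"angular":[0,0,0]},
    {"fingers":1,"xyz":[0,0,10.6],"angular":[0,0,0]}
  ]
}}

```text
clock: 2.9
position: [0.5341, -0.0694, 0.1643]
ee_rot: [2.02, 2.404, 0.003]
force: [5.7, 1.5, -0.2]
width: 0.65
```

Request:
{"api": "jog_arm", "payload": {
  "moves": [
    {"fingers":1,"xyz":[0.6,0,0],"angular":[0,0,0]},
    {"fingers":1,"xyz":[1.2,0,0],"angular":[0,0,0]},
    {"fingers":1,"xyz":[1.8,0,0],"angular":[0,0,0]},
    {"fingers":1,"xyz":[2.4,0,0],"angular":[0,0,0]},
    {"fingers":1,"xyz":[2.9,0,0],"angular":[0,0,0]},
    {"fingers":1,"xyz":[2.9,0,0],"angular":[0,0,0]},
    {"fingers":1,"xyz":[2.9,0,0],"angular":[0,0,0]}
  ]
}}

```text
clock: 3.78
position: [0.5294, -0.0404, 0.1643]
ee_rot: [2.02, 2.404, 0.004]
force: [6.4, 0.9, -1.8]
width: 0.651
```

Run:
```python
from h import *
st()
a=imaging.get_image('top')[225:265,335:385,::-1]; b=imaging.get_image('side')[185:225,315:365,::-1]
f=lambda im:cv2.resize(im,None,fx=8,fy=8,interpolation=cv2.INTER_CUBIC)
cv2.imwrite('pics/d1.png',np.clip(np.hstack([f(a),f(b)])*1.3,0,255).astype('uint8'))
```

```text
3.775 [ 0.5294 -0.0404  0.1643] [2.02  2.404 0.004] [ 6.35  0.9  -1.81] 0.6509248979273519
```

View pics/d1.png

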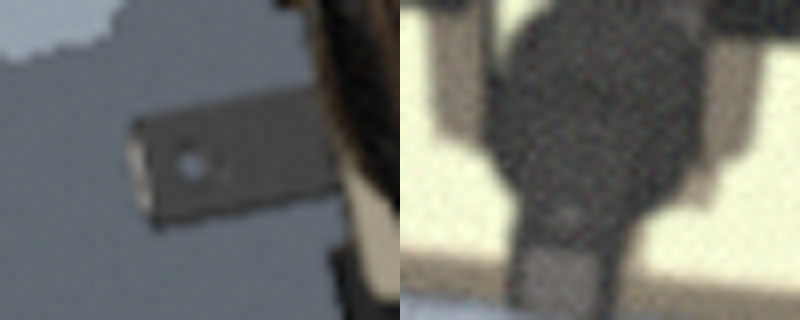

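Run:
```python
from h import *
sh=plane('top',[(335+192/8,225+163/8)],.175)[0]; bh=plane('top',[(359.1,245.25)],.17)[0]
d=np.array([-.1705,.9853,0]); print(sh,bh,(bh-sh)@d)
R=cv2.Rodrigues(cam('top')[2])[0]; print(-R.T@cam('top')[3])
im=cv2.resize(cv2.imread('pics/d1.png'),None,fx=1/8,fy=1/8,interpolation=cv2.INTER_AREA)
print(im[14:27,14:32].mean(2).astype(int)); print(im[20,14:32])
im0=cv2.imread('pics/top0.png')
print(im0[240:251,350:380].mean(2).astype(int))
```

```text
[0.51731071 0.02165117 0.175     ] [0.51796541 0.02115526 0.17      ] -0.000600243879616051
[0.42408013 0.086303   1.37993764]
[[104 104  95  85  85  81  77  75  71  69  68  69  70  69  68  69  67  68]
 [105 100  83  63  68  68  68  67  68  69  67  66  68  67  68  68  67  70]
 [105  99  82  67  67  68  69  67  68  67  68  67  69  68  69  67  67  69]
 [104 102  96  82  70  68  68  67  62  59  63  67  67  68  69  69  67  68]
 [105 106 116 107  72  67  68  65  59  61  67  71  68  66  68  67  68  68]
 [105 106 125 119  71  67  67  66  73  87  85  77  69  65  68  68  68  67]
 [102 101 119 122  75  68  67  68  84 102  99  87  71  64  70  68  67  66]
 [103 100 112 120  88  70  68  69  78  95  98  85  73  72  75  69  68  67]
 [105 103 106 110  92  71  67  67  67  75  78  69  68  72  75  69  68  67]
 [103 104 105 108  97  71  67  68  67  65  65  65  66  69  70  69  68  69]
 [104 103 105 117 112  70  66  67  68  66  67  67  67  69  68  68  68  67]
 [104 102 102 113 112  71  67  67  68  68  67  67  65  66  65  62  59  58]
 [104 103 101  99  90  66  66  67  67  65  60  58  58  57  62  62  65  75
[... 949 characters left out ...]
146 146 146 141 116  74
   73  73  71  70  79  79  70  74  75  75  72  73]
 [ 83 102 139 146 146 144 131  95  69  72  92 127 146 146 146 146 124  66
   73  74  72  72  71  72  73  73  74  75  74  73]
 [ 69  88 126 146 146 146 142 128 109 104 122 141 146 146 146 146 126  73
   74  74  73  73  72  73  72  73  74  74  74  69]
 [ 69  81 120 146 146 145 146 145 139 136 141 146 141 131 124 122 102  69
   74  74  73  72  71  72  67  60  59  56  55  57]
 [ 69  79 118 146 146 146 146 142 131 124 123 116 107  91  82  79  55  52
   71  64  60  59  55  57  55  48  54  55  55  59]
 [ 70  68 104 130 125 120 114 107  91  84  79  69  64  64  66  68  52  39
   55  50  48  52  55  57  59  62  66  70  69  70]]
```

Request:
{"api": "jog_arm", "payload": {
  "moves": [
    {"fingers":-1,"xyz":[0,0,0],"angular":[0,0,0]},
    {"fingers":-1,"xyz":[0,0,0],"angular":[0,0,0]},
    {"fingers":-1,"xyz":[0,0,0],"angular":[0,0,0]},
    {"fingers":-1,"xyz":[0,0,-4],"angular":[0,0,0]},
    {"fingers":-1,"xyz":[0,0,-9],"angular":[0,0,0]},
    {"fingers":-1,"xyz":[0,0,-12],"angular":[0,0,0]},
    {"fingers":-1,"xyz":[0,0,-12],"angular":[0,0,0]}
  ]
}}

```text
clock: 4.75
position: [0.5289, -0.0409, 0.2861]
ee_rot: [2.019, 2.402, 0.004]
force: [0.0, -0.9, -0.8]
width: 1.0
```

Run:
```python
from h import *
rel((.53,.08,.26,99.9),(.5552,.277,.14,79),(.5552,.277,.087,79))
im=imaging.get_image('top'); print(im[236:252,348:378].mean(2).astype(int))
```

```text
4.75 [ 0.5289 -0.0409  0.2861] [2.019 2.402 0.004] [ 0.03 -0.88 -0.78] 0.9999519377740602
yaw 99.9
[11.89  2.18  2.61] [ 0.004  0.001 -0.   ]
[30.88  8.   14.61] [0.004 0.    0.365]
[30.89  7.97 19.91] [0.004 0.    0.365]
[[80 80 80 80 80 80 80 80 80 79 80 81 81 80 81 79 76 72 72 69 66 62 60 58
  54 52 51 51 48 37]
 [80 80 80 80 80 80 81 80 80 80 79 76 73 72 70 66 62 60 59 54 52 53 52 52
  53 51 52 52 50 41]
 [80 80 80 79 80 79 75 73 72 70 65 62 60 59 54 52 53 52 52 52 53 51 53 52
  52 53 51 52 52 42]
 [80 80 80 73 66 66 63 60 57 55 52 51 52 53 53 53 53 52 53 52 52 53 52 52
  53 53 52 51 51 43]
 [79 80 77 62 45 53 53 53 52 52 52 52 52 52 54 53 52 52 52 53 52 52 53 51
  53 51 51 51 52 46]
 [81 81 77 62 53 53 53 52 53 52 53 53 51 53 54 53 53 52 53 54 52 51 52 52
  53 53 54 52 52 48]
 [79 80 79 74 65 53 53 53 51 49 45 47 51 50 53 53 52 52 52 54 51 52 52 52
  52 53 53 52 52 51]
 [80 80 82 90 84 53 53 53 50 46 46 50 54 54 51 53 52 52 52 54 53 52 52 51
  52 52 52 52 52 52]
 [79 80 82 96 96 51 52 53 51 57 68 65 59 53 49 52 53 52 52 52 52 52 52 53
  52 52 52 51 52 52]
 [80 80 77 92 97 54 53 53 52 66 79 78 67 53 50 54 54 52 53 53 54 51 52 52
  52 52 53 53 53 52]
 [80 80 75 86 94 67 53 53 53 60 74 76 65 55 55 59 53 52 50 52 53 53 51 52
  52 51 52 53 52 52]
 [80 79 78 82 85 71 54 53 50 52 56 59 52 52 56 59 54 53 53 53 52 53 53 52
  52 52 52 54 52 52]
 [81 80 79 80 82 74 53 53 53 50 49 49 49 52 53 54 54 53 53 53 53 54 52 52
  52 52 49 46 44 40]
 [80 80 79 80 92 89 51 53 53 52 52 53 52 52 54 53 54 52 51 52 52 48 45 43
  43 49 50 48 57 55]
 [80 80 79 77 87 90 52 52 53 53 51 51 52 52 53 51 48 45 44 42 46 47 49 58
  64 66 69 71 76 76]
 [80 79 79 77 76 70 51 53 53 52 50 47 44 45 41 45 47 50 57 63 67 69 70 76
  79 80 79 81 80 80]]
```

Request:
{"api": "jog_arm", "payload": {
  "moves": [
    {"fingers":-1,"xyz":[5,1.3,0],"angular":[0,0,0]},
    {"fingers":-1,"xyz":[10.5,2.7,0],"angular":[0,0,0.1]},
    {"fingers":-1,"xyz":[16,4,2],"angular":[0,0,0.2]},
    {"fingers":-1,"xyz":[21,5.5,5],"angular":[0,0,0.365]},
    {"fingers":-1,"xyz":[26,6.8,9],"angular":[0,0,0.365]},
    {"fingers":-1,"xyz":[30.9,8,13],"angular":[0,0,0.365]},
    {"fingers":-1,"xyz":[30.9,8,14.6],"angular":[0,0,0.365]},
    {"fingers":-1,"xyz":[30.9,8,14.6],"angular":[0,0,0.365]}
  ]
}}

```text
clock: 5.8
position: [0.552, 0.2759, 0.135]
ee_rot: [-2.423, -1.999, 0.008]
force: [0.6, -0.6, -0.1]
width: 1.0
```

Run:
```python
from h import *
rel((.5552,.277,.087,79))
crop('side',235,270,110,90,7,'s2.png')
```

```text
5.8 [0.552  0.2759 0.135 ] [-2.423 -1.999  0.008] [ 0.62 -0.58 -0.05] 0.9999482877015876
yaw 79.04
[0.19 0.32 4.8 ] [-0.004  0.004  0.001]
```

View pics/s2.png

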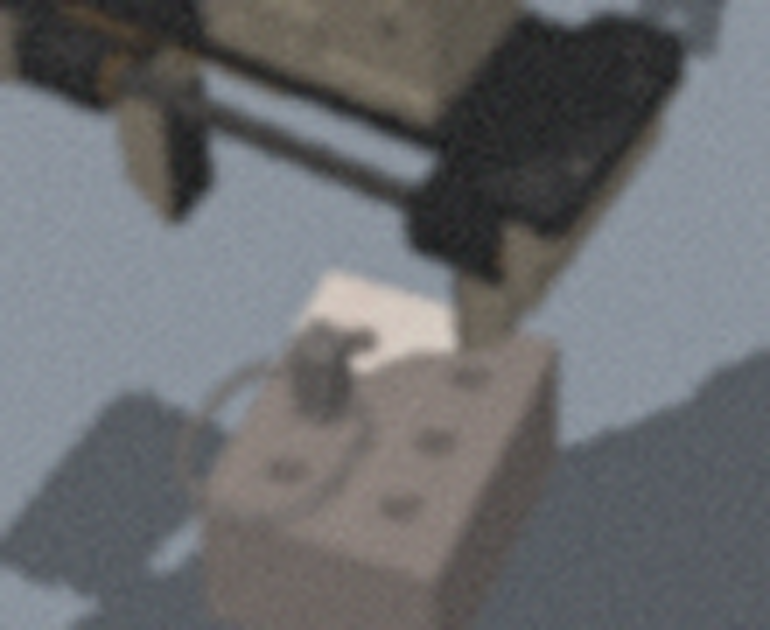

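Request:
{"api": "jog_arm", "payload": {
  "moves": [
    {"fingers":-1,"xyz":[0,0,2.5],"angular":[0,0,0]},
    {"fingers":-1,"xyz":[0,0,4.8],"angular":[0,0,0]},
    {"fingers":-1,"xyz":[0,0,4.8],"angular":[0,0,0]},
    {"fingers":-1,"xyz":[0,0,4.8],"angular":[0,0,0]}
  ]
}}

```text
clock: 6.35
position: [0.5546, 0.2766, 0.0914]
ee_rot: [2.425, 1.996, 0.003]
force: [0.0, 0.2, -0.6]
width: 1.0
```

Request:
{"api": "jog_arm", "payload": {
  "grip_force": 25,
  "moves": [
    {"fingers":-1,"xyz":[0,0,0.4],"angular":[0,0,0]},
    {"fingers":0.5,"xyz":[0,0,0.4],"angular":[0,0,0]},
    {"fingers":1,"xyz":[0,0,0.4],"angular":[0,0,0]},
    {"fingers":1,"xyz":[0,0,0.4],"angular":[0,0,0]},
    {"fingers":1,"xyz":[0,0,0.4],"angular":[0,0,0]},
    {"fingers":1,"xyz":[0,0,0.4],"angular":[0,0,0]},
    {"fingers":1,"xyz":[0,0,0.4],"angular":[0,0,0]},
    {"fingers":1,"xyz":[0,0,0.4],"angular":[0,0,0]}
  ]
}}

```text
clock: 7.35
position: [0.5535, 0.2771, 0.0857]
ee_rot: [2.424, 1.998, -0.0]
force: [-0.6, 0.9, 0.2]
width: 0.288
```

Run:
```python
from h import *
rel((.5552,.277,.25,79))
```

```text
7.35 [0.5535 0.2771 0.0857] [ 2.424  1.998 -0.   ] [-0.59  0.87  0.24] 0.28835717192273164
yaw 78.99
[  0.02   0.17 -16.43] [ 0.  0. -0.]
```

Request:
{"api": "jog_arm", "payload": {
  "moves": [
    {"fingers":1,"xyz":[0,0,-0.1],"angular":[0,0,0]},
    {"fingers":1,"xyz":[0,0,-0.1],"angular":[0,0,0]},
    {"fingers":1,"xyz":[0,0,-0.1],"angular":[0,0,0]},
    {"fingers":1,"xyz":[0,0,-0.1],"angular":[0,0,0]}
  ]
}}

```text
clock: 7.85
position: [0.5538, 0.2771, 0.0868]
ee_rot: [2.424, 1.998, 0.001]
force: [1.6, 0.5, -0.8]
width: 0.149
```

Request:
{"api": "jog_arm", "payload": {
  "moves": [
    {"fingers":1,"xyz":[0,0,-1],"angular":[0,0,0]},
    {"fingers":1,"xyz":[0,0,-3],"angular":[0,0,0]},
    {"fingers":1,"xyz":[0,0,-6],"angular":[0,0,0]},
    {"fingers":1,"xyz":[0,0,-10],"angular":[0,0,0]},
    {"fingers":1,"xyz":[0,0,-14],"angular":[0,0,0]},
    {"fingers":1,"xyz":[0,0,-18],"angular":[0,0,0]},
    {"fingers":1,"xyz":[0,0,-19.3],"angular":[0,0,0]},
    {"fingers":1,"xyz":[0,0,-19.3],"angular":[0,0,0]},
    {"fingers":1,"xyz":[0,0,-19.3],"angular":[0,0,0]}
  ]
}}

```text
clock: 8.98
position: [0.5528, 0.2766, 0.278]
ee_rot: [-2.424, -1.998, 0.004]
force: [-0.2, -0.7, -1.4]
width: 0.148
```

Run:
```python
from h import *
st(); a=imaging.get_image('side'); 
s=arm.observe(); print(proj('side',s['position']),proj('top',s['position']))
u,v=proj('side',s['position'])[0].astype(int)
crop('side',u-60,v-45,120,110,5.4,'s3.png',a)
```

```text
8.975 [0.5528 0.2766 0.278 ] [-2.424 -1.998  0.004] [-0.22 -0.69 -1.42] 0.14828900276337842
[[277.41890709 249.48755526]] [[233.60757729 227.24819357]]
```

View pics/s3.png

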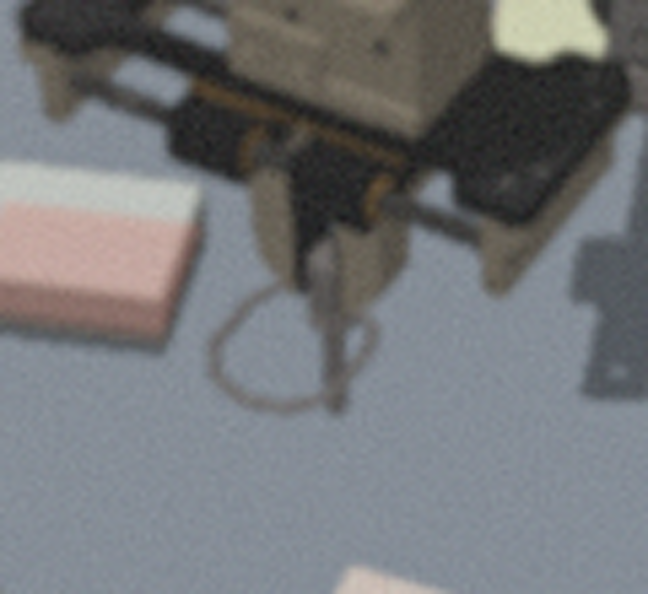

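Run:
```python
from h import *
t=plane('side',[(279.4,279.8)],.199)[0]; print(t)
rel((.5190,.0213,.28,99.9))
```

```text
[0.55204436 0.27746216 0.199     ]
9.025 [0.5528 0.2765 0.2779] [-2.424 -1.998  0.005] [-0.16 -0.19 -0.26] 0.14992933918106424
yaw 79.0
[-25.7    1.55  -0.16] [-0.003  0.002 -0.365]
```

Request:
{"api": "jog_arm", "payload": {
  "moves": [
    {"fingers":1,"xyz":[-4,0.2,-0.2],"angular":[0,0,-0.05]},
    {"fingers":1,"xyz":[-9,0.5,-0.2],"angular":[0,0,-0.1]},
    {"fingers":1,"xyz":[-14,0.8,-0.2],"angular":[0,0,-0.2]},
    {"fingers":1,"xyz":[-19,1.1,-0.2],"angular":[0,0,-0.3]},
    {"fingers":1,"xyz":[-23,1.4,-0.2],"angular":[0,0,-0.365]},
    {"fingers":1,"xyz":[-25.7,1.55,-0.2],"angular":[0,0,-0.365]},
    {"fingers":1,"xyz":[-25.7,1.55,-0.2],"angular":[0,0,-0.365]},
    {"fingers":1,"xyz":[-25.7,1.55,-0.2],"angular":[0,0,-0.365]}
  ]
}}

```text
clock: 10.02
position: [0.5194, 0.0226, 0.2811]
ee_rot: [-2.02, -2.404, 0.0]
force: [-0.7, 0.1, -1.4]
width: 0.151
```

Run:
```python
from h import *
rel((.5190,.0213,.26,99.9)); 
a=crop('side',290,150,100,80,8,'s4.png')
print(proj('side',[[.519,.0213,.175],[.519,.0213,.199],[.519,.0213,.28]]))
```

```text
10.025 [0.5194 0.0226 0.2811] [-2.02  -2.404  0.   ] [-0.65  0.09 -1.38] 0.1505071302232313
yaw 99.93
[-0.13 -0.06  2.11] [-0.001 -0.001  0.001]
[[335.07683024 210.24514928]
 [335.3250908  201.85148844]
 [336.20281659 171.9692105 ]]
```

View pics/s4.png

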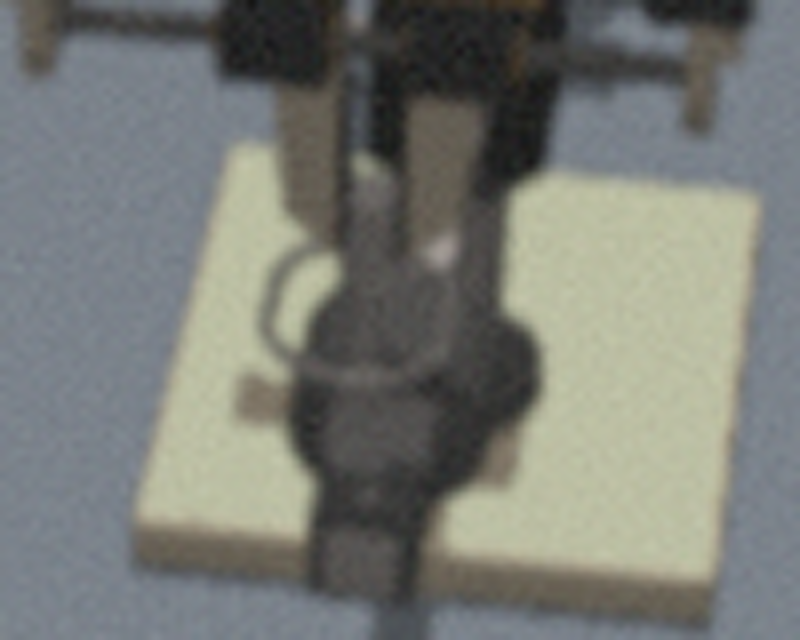

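Run:
```python
from h import *
print(plane('side',[(336.2,211.2),(336.2,210.2)],.175))
im=imaging.get_image('side').mean(2).astype(int); print(im[203:225,326:346])
rel((.5190,.0213,.255,99.9))
```

```text
[[0.51569721 0.02363732 0.175     ]
 [0.51668788 0.02036696 0.175     ]]
[[ 85  55  49  55  59  74  77  82  80  81  78  83  82  78  77  85  78  78
   57  54]
 [ 96  56  43  55  63  78  83  82  75  81  77  85  77  85  85  82  85  68
   63  52]
 [111  64  48  49  72  76  82  82  79  81  79  78  79  84  79  80  79  69
   60  45]
 [133  84  53  49  66  76  82  82  79  81  82  80  81  81  78  82  79  68
   54  48]
 [153 115  70  59  65  77  80  84  81  85  81  75  74  73  71  76  75  69
   54  50]
 [168 143 100  70  60  76  73  77  78  78  73  75  67  58  64  66  66  54
   49  45]
 [179 166 135  90  67  60  63  67  72  71  67  68  53  54  60  57  60  50
   47  46]
 [181 177 157 104  65  59  60  58  64  61  65  60  59  60  56  57  55  49
   44  53]
 [183 176 155 115  66  55  53  58  61  76  75  67  55  61  55  56  54  42
   44  65]
 [183 177 147 102  61  58  58  58  63  73  72  66  57  55  59  59  49  53
   66  97]
 [183 170 135  86  62  48  55  57  57  61  61  57  59  54  57  48  52  64
   91 124]
 [181 169 127  81  53  50  58  55  48  59  58  62  56  59  59  51  49  68
  102 128]
 [182 1
[... 290 characters left out ...]
 81  83  79  69  53  52  70 102
  118 135]
 [ 97  93  78  58  67  83  82  83  87  82  90  89  84  68  59  56  71  94
  111 125]
 [ 99  89  69  59  66  80  83  83  86  80  82  86  76  66  49  52  72  95
  100 108]
 [ 90  87  75  59  67  84  82  81  86  80  81  82  78  70  53  53  70  92
   99  98]
 [ 88  88  70  60  69  77  79  77  83  80  80  86  76  59  57  58  74  94
   93  94]
 [101  96  79  72  68  71  79  78  76  77  79  81  77  62  56  54  79  89
   90  92]
 [123 120 109  97  85  86  86  85  85  82  77  77  72  62  58  68  78  89
   84  90]]
10.125 [0.5196 0.0232 0.2814] [-2.019 -2.406 -0.   ] [-0.4   0.51 -1.17] 0.15212572278177453
yaw 100.01
[-0.18 -0.09  2.64] [-0.    -0.001  0.002]
```

Request:
{"api": "jog_arm", "payload": {
  "moves": [
    {"fingers":1,"xyz":[-0.1,-0.05,1.0],"angular":[0,0,0]},
    {"fingers":1,"xyz":[-0.1,-0.05,2.0],"angular":[0,0,0]},
    {"fingers":1,"xyz":[-0.1,-0.05,2.4],"angular":[0,0,0]},
    {"fingers":1,"xyz":[-0.1,-0.05,2.6],"angular":[0,0,0]},
    {"fingers":1,"xyz":[-0.1,-0.05,2.8],"angular":[0,0,0]},
    {"fingers":1,"xyz":[-0.1,-0.05,2.9],"angular":[0,0,0]},
    {"fingers":1,"xyz":[-0.1,-0.05,2.9],"angular":[0,0,0]}
  ]
}}

```text
clock: 11.0
position: [0.52, 0.021, 0.2537]
ee_rot: [2.021, 2.404, 0.002]
force: [-0.1, -0.7, 4.4]
width: 0.15
```

Request:
{"api": "jog_arm", "payload": {
  "moves": [
    {"fingers":1,"xyz":[0,0,0.1],"angular":[0,0,0]},
    {"fingers":1,"xyz":[0,0,0.1],"angular":[0,0,0]}
  ]
}}

```text
clock: 11.25
position: [0.5205, 0.0211, 0.2533]
ee_rot: [2.02, 2.403, 0.004]
force: [-0.4, -0.7, 9.6]
width: 0.149
```

Run:
```python
from h import *
st(); print(arm.observe()['ft_torque'])
a=imaging.get_image('side')[175:235,305:375,::-1]
b=imaging.get_image('top')[220:270,330:390,::-1]
f=lambda im,k:cv2.resize(im,None,fx=k,fy=k,interpolation=cv2.INTER_CUBIC)
a=f(a,6);b=f(b,6); a=a[:300]
cv2.imwrite('pics/e1.png',np.clip(np.hstack([a,b])*1.4,0,255).astype('uint8'))
```

```text
11.25 [0.5205 0.0211 0.2533] [2.02  2.403 0.004] [-0.38 -0.74  9.59] 0.14922160460398537
[-0.01742314  0.03073842 -0.0299537 ]
```

View pics/e1.png

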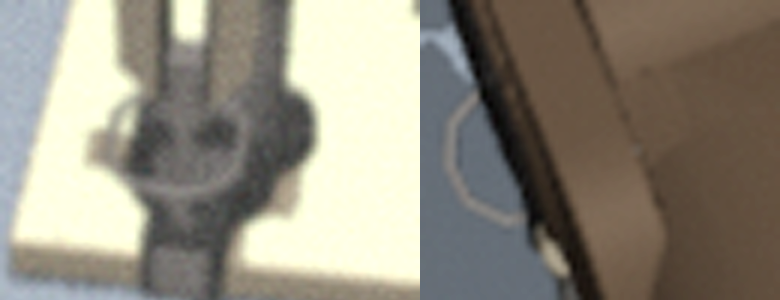

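Run:
```python
from h import *
im=np.mean([imaging.get_image('side').astype(float) for _ in range(6)],0).mean(2).astype(int); print('cols 326..345')
for r in range(180,222): print(r,im[r,326:346])
st()
```

```text
cols 326..345
180 [ 92  90  93  91  87  68  53  94 146 170 174 173 155 111  80  86  91  93
  92  91]
181 [ 93  90  93  91  87  67  54  84 121 141 148 148 134  96  77  87  92  93
  91  93]
182 [ 90  91  92  93  86  69  56  78 101 113 115 116 106  80  77  85  91  93
  92  93]
183 [ 92  90  93  94  88  67  60  83  99 102 101 101  92  71  78  88  93  93
  92  93]
184 [ 93  91  92  93  84  69  62  86  99  99 100  98  88  74  81  91  91  92
  94  91]
185 [95 92 92 94 86 67 61 82 93 97 93 92 84 72 82 91 92 92 92 93]
186 [107  94  92  92  87  65  59  74  84  85  84  87  78  69  82  91  92  92
  94  93]
187 [135 110  95  92  85  67  58  71  81  81  82  81  73  68  82  92  92  92
  93  92]
188 [160 135 109  94  85  64  58  74  81  82  81  78  72  65  81  94  92  94
  92  89]
189 [172 150 118  97  88  65  58  73  82  81  81  79  68  65  81  91  92  89
  88  84]
190 [158 139 115  95  84  67  61  75  80  81  80  77  66  67  82  92  92  88
  83  78]
191 [133 117  97  83  76  70  69  78  79  83  81  77  67  68  81  90  91  89
  83  78]
192 [124 113  88  69  70  72  76  80  81  81  80  77  74  74  8
[... 1766 characters left out ...]
56  51  51  71
 102 134]
215 [181 166 122  73  55  59  59  57  58  56  57  52  54  53  53  52  54  77
 110 141]
216 [168 157 117  70  63  71  76  73  74  68  64  64  62  58  50  49  59  90
 118 149]
217 [137 131  95  68  70  80  84  80  82  82  78  80  76  65  54  49  68 100
 124 149]
218 [109 103  80  61  69  79  82  83  85  83  83  86  84  69  54  51  72 102
 120 136]
219 [ 97  90  73  59  68  80  84  82  82  83  84  83  82  68  54  49  70  97
 110 119]
220 [ 94  88  72  60  68  78  83  84  81  81  85  82  80  66  54  55  72  91
 102 104]
221 [93 86 70 59 67 78 82 82 81 81 81 82 80 67 53 56 73 90 97 96]
11.65 [0.5205 0.0211 0.2533] [2.02  2.403 0.004] [-1.12 -0.41  8.86] 0.1502113967955957
```

Request:
{"api": "jog_arm", "payload": {
  "moves": [
    {"fingers":1,"xyz":[0,0,-0.4],"angular":[0,0,0]},
    {"fingers":1,"xyz":[0,-0.25,-0.4],"angular":[0,0,0]},
    {"fingers":1,"xyz":[0,-0.25,-0.4],"angular":[0,0,0]},
    {"fingers":1,"xyz":[0,-0.25,-0.2],"angular":[0,0,0]},
    {"fingers":1,"xyz":[0,-0.25,0],"angular":[0,0,0]},
    {"fingers":1,"xyz":[0,-0.25,0.1],"angular":[0,0,0]},
    {"fingers":1,"xyz":[0,-0.25,0.1],"angular":[0,0,0]}
  ]
}}

```text
clock: 12.52
position: [0.5169, 0.0204, 0.2506]
ee_rot: [-2.021, -2.405, 0.0]
force: [0.7, 0.2, -1.3]
width: 0.148
```

Request:
{"api": "jog_arm", "payload": {
  "moves": [
    {"fingers":1,"xyz":[0,0,0.15],"angular":[0,0,0]},
    {"fingers":1,"xyz":[0,0,0.3],"angular":[0,0,0]},
    {"fingers":1,"xyz":[0,0,0.3],"angular":[0,0,0]}
  ]
}}

```text
clock: 12.9
position: [0.5169, 0.0204, 0.2476]
ee_rot: [-2.021, -2.405, -0.0]
force: [1.6, 0.3, -1.6]
width: 0.15
```

Request:
{"api": "jog_arm", "payload": {
  "moves": [
    {"fingers":1,"xyz":[0,0,0.15],"angular":[0,0,0]},
    {"fingers":1,"xyz":[0,0,0.3],"angular":[0,0,0]},
    {"fingers":1,"xyz":[0,0,0.4],"angular":[0,0,0]},
    {"fingers":1,"xyz":[0,0,0.4],"angular":[0,0,0]}
  ]
}}

```text
clock: 13.4
position: [0.5169, 0.0204, 0.2436]
ee_rot: [2.021, 2.405, 0.0]
force: [1.3, 1.0, -1.7]
width: 0.15
```

Request:
{"api": "jog_arm", "payload": {
  "moves": [
    {"fingers":1,"xyz":[0,0,0.3],"angular":[0,0,0]},
    {"fingers":1,"xyz":[0,0,0.6],"angular":[0,0,0]},
    {"fingers":1,"xyz":[0,0,0.9],"angular":[0,0,0]},
    {"fingers":1,"xyz":[0,0,1.0],"angular":[0,0,0]},
    {"fingers":1,"xyz":[0,0,1.0],"angular":[0,0,0]}
  ]
}}

```text
clock: 14.02
position: [0.5169, 0.0204, 0.2336]
ee_rot: [-2.021, -2.405, -0.0]
force: [2.9, -0.2, -1.6]
width: 0.154
```

Request:
{"api": "jog_arm", "payload": {
  "moves": [
    {"fingers":1,"xyz":[0,0.04,0.2],"angular":[0,0,0]},
    {"fingers":1,"xyz":[0,0.04,0.4],"angular":[0,0,0]},
    {"fingers":1,"xyz":[0,0.04,0.6],"angular":[0,0,0]},
    {"fingers":1,"xyz":[0,0.04,0.8],"angular":[0,0,0]},
    {"fingers":1,"xyz":[0,0.04,1.0],"angular":[0,0,0]},
    {"fingers":1,"xyz":[0,0.04,1.0],"angular":[0,0,0]}
  ]
}}

```text
clock: 14.78
position: [0.5173, 0.0204, 0.2235]
ee_rot: [-2.021, -2.405, 0.0]
force: [2.5, 0.0, -2.6]
width: 0.15
```

Request:
{"api": "jog_arm", "payload": {
  "moves": [
    {"fingers":1,"xyz":[0,0.04,0.3],"angular":[0,0,0]},
    {"fingers":1,"xyz":[0,0.04,0.6],"angular":[0,0,0]},
    {"fingers":1,"xyz":[0,0.04,0.9],"angular":[0,0,0]},
    {"fingers":1,"xyz":[0,0.04,1.2],"angular":[0,0,0]},
    {"fingers":1,"xyz":[0,0.04,1.4],"angular":[0,0,0]},
    {"fingers":1,"xyz":[0,0.04,1.4],"angular":[0,0,0]}
  ]
}}

```text
clock: 15.52
position: [0.5177, 0.0205, 0.2095]
ee_rot: [-2.021, -2.405, 0.0]
force: [3.9, 0.0, -2.6]
width: 0.148
```

Now feel for the shoulder.

Request:
{"api": "jog_arm", "payload": {
  "moves": [
    {"fingers":1,"xyz":[0,0.04,0.2],"angular":[0,0,0]},
    {"fingers":1,"xyz":[0,0.04,0.35],"angular":[0,0,0]},
    {"fingers":1,"xyz":[0,0.04,0.45],"angular":[0,0,0]},
    {"fingers":1,"xyz":[0,0.04,0.45],"angular":[0,0,0]}
  ]
}}

```text
clock: 16.02
position: [0.518, 0.0205, 0.2053]
ee_rot: [2.021, 2.405, -0.0]
force: [1.9, -0.6, 2.7]
width: 0.153
```

Request:
{"api": "jog_arm", "payload": {
  "moves": [
    {"fingers":1,"xyz":[0,0,0.05],"angular":[0,0,0]},
    {"fingers":1,"xyz":[0,0,0.05],"angular":[0,0,0]},
    {"fingers":-0.3,"xyz":[0,0,0],"angular":[0,0,0]},
    {"fingers":-0.3,"xyz":[0,0,0],"angular":[0,0,0]},
    {"fingers":-0.3,"xyz":[0,0,0],"angular":[0,0,0]},
    {"fingers":-0.3,"xyz":[0,0,-2],"angular":[0,0,0]},
    {"fingers":-0.3,"xyz":[0,0,-4],"angular":[0,0,0]},
    {"fingers":1,"xyz":[1.5,0,-6],"angular":[0,0,0]},
    {"fingers":1,"xyz":[3,0,-6],"angular":[0,0,0]},
    {"fingers":1,"xyz":[5.2,0,-6],"angular":[0,0,0]},
    {"fingers":1,"xyz":[5.2,0,-6],"angular":[0,0,0]},
    {"fingers":1,"xyz":[5.2,0,-6],"angular":[0,0,0]}
  ]
}}

```text
clock: 17.52
position: [0.5089, 0.0712, 0.2645]
ee_rot: [-2.021, -2.405, 0.002]
force: [0.8, 1.2, -0.1]
width: 0.157
```

Run:
```python
from h import *
p=np.array([.518,.0205]); d=np.array([-.1705,.985]); q=p+.052*d
rel((*q,.215,99.9),(*q,.205,99.9))
a=imaging.get_image('side')[165:235,295:375,::-1]
b=imaging.get_image('top')[210:270,325:395,::-1]
f=lambda im,k:cv2.resize(im,None,fx=k,fy=k,interpolation=cv2.INTER_CUBIC)
a=f(a,5.5)[:330];b=f(b,5.5)
cv2.imwrite('pics/e2.png',np.clip(np.hstack([a,b])*1.3,0,255)[:,:800].astype('uint8'))
```

```text
17.525 [0.5089 0.0712 0.2645] [-2.021e+00 -2.405e+00  2.000e-03] [ 0.75  1.17 -0.13] 0.1565878042626051
yaw 99.91
[0.04 0.04 4.95] [-0.001  0.     0.   ]
[0.05 0.04 5.95] [-0.001  0.     0.   ]
```

View pics/e2.png

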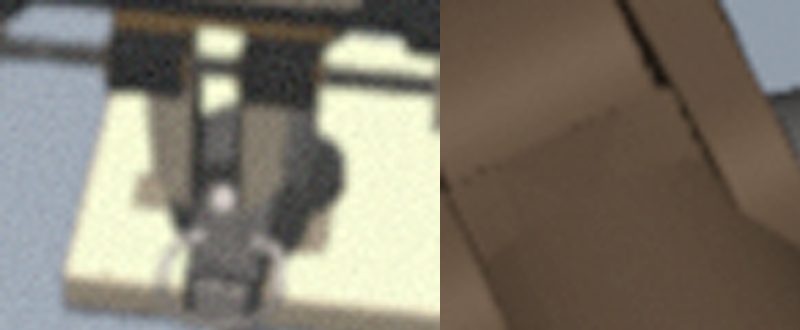

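Request:
{"api": "jog_arm", "payload": {
  "moves": [
    {"fingers":1,"xyz":[0,0,2],"angular":[0,0,0]},
    {"fingers":1,"xyz":[0,0,4],"angular":[0,0,0]},
    {"fingers":1,"xyz":[0,0,5.5],"angular":[0,0,0]},
    {"fingers":1,"xyz":[0,0,6],"angular":[0,0,0]},
    {"fingers":1,"xyz":[0,0,6.4],"angular":[0,0,0]},
    {"fingers":1,"xyz":[0,0,6.8],"angular":[0,0,0]},
    {"fingers":1,"xyz":[0,0,6.8],"angular":[0,0,0]}
  ]
}}

```text
clock: 18.5
position: [0.5094, 0.0722, 0.1976]
ee_rot: [2.021, 2.405, 0.001]
force: [-0.2, 1.2, 3.4]
width: 0.003
```

Request:
{"api": "jog_arm", "payload": {
  "moves": [
    {"fingers":1,"xyz":[0,0,0.5],"angular":[0,0,0]},
    {"fingers":1,"xyz":[-0.1,0,1.0],"angular":[0,0,0]},
    {"fingers":1,"xyz":[-0.2,0,1.5],"angular":[0,0,0]},
    {"fingers":1,"xyz":[-0.3,0,2.0],"angular":[0,0,0]},
    {"fingers":1,"xyz":[-0.4,0,2.5],"angular":[0,0,0]},
    {"fingers":1,"xyz":[-0.5,0,3.0],"angular":[0,0,0]},
    {"fingers":1,"xyz":[-0.6,0,3.5],"angular":[0,0,0]},
    {"fingers":1,"xyz":[-0.6,0,3.5],"angular":[0,0,0]},
    {"fingers":1,"xyz":[-0.6,0,3.5],"angular":[0,0,0]}
  ]
}}

```text
clock: 19.62
position: [0.5099, 0.0664, 0.1621]
ee_rot: [-2.02, -2.405, -0.0]
force: [0.6, 0.6, 0.1]
width: 0.001
```

Run:
```python
from h import *
st()
p=np.array([.518,.0205]); d=np.array([-.1705,.985])
for th in (0,.75,1.46):
    q=p+.054*np.cos(th)*d; print(th,proj('side',[*q,.183-.054*np.sin(th)]))
im=imaging.get_image('side'); 
for r in range(205,250,2): print(r,im[r,318:354].mean(1).astype(int))
```

```text
19.625 [0.5099 0.0664 0.1621] [-2.02  -2.405 -0.   ] [0.65 0.64 0.1 ] 0.0014915492231546313
0 [[332.58939715 223.39417052]]
0.75 [[333.0920542  231.63591457]]
1.46 [[334.81680294 227.28071087]]
205 [80 62 41 41 39 42 32 34 33 37 38 37 41 40 45 43 41 55 41 50 47 50 55 56
 59 63 58 69 67 71 74 73 68 77 75 74]
207 [148 103  74  60  59  66  60  59  56  58  51  57  51  54  55  51  48  44
  46  47  45  42  37  39  33  39  40  37  36  35  37  40  36  35  34  36]
209 [134  81  52  52  55  49  51  54  53  61  59  59  60  60  61  61  67  59
  55  58  55  55  58  57  58  59  59  60  57  51  62  62  65  57  60  62]
211 [ 86  52  36  41  41  40  35  37  40  37  41  42  43  36  55  61  56  51
  38  44  40  39  40  38  37  45  42  46  46  46  84 125 151 156 151 158]
213 [ 53  37  43  43  42  43  36  43  40  42  34  44  40  53  63  61  44  39
  38  37  40  34  39  42  41  37  36  39  42  57 109 158 183 185 184 186]
215 [ 52  42  35  30  42  35  36  35  38  38  30  42  40  59  53  53  48  41
  36  40  38  37  41  41  31  46  44  41  52  53  83 110 114 122 130 139]
217 [52 33 36 46 39 40 40 36 37 38 3
[... 1794 characters left out ...]
36 136 132 122 100  87
  88  84  87  86  87 104 125 131 134 131 136 130 132 135 130 137 131 131]
243 [136 135 130 135 132 132 133 132 130 135 135 129 133 134 129 105  83  87
  78  85  88  84  89 112 128 135 133 134 134 133 133 135 130 133 133 136]
245 [133 137 131 133 136 132 137 131 136 133 131 130 130 131 122  97  84  78
  84  78  84  87  99 121 135 136 133 135 131 134 135 134 132 132 135 136]
247 [135 132 132 134 132 136 129 127 126 128 125 121 125 127 112  98  86  85
  82  84  82  93 114 131 137 132 133 135 131 133 133 135 132 132 132 131]
249 [133 131 134 135 134 126 105  94  87  88  91  88  86  92  87  87  85  83
  81  85  87  86 105 106 112 123 130 124 127 128 131 132 131 130 131 134]
```

Force dropped to zero – likely snapped. Raise and retreat, then view (12th and last).

Request:
{"api": "jog_arm", "payload": {
  "moves": [
    {"fingers":1,"xyz":[0.5,0,-3],"angular":[0,0,0]},
    {"fingers":1,"xyz":[2,0,-7],"angular":[0,0,0]},
    {"fingers":1,"xyz":[6,0,-12],"angular":[0,0,0]},
    {"fingers":1,"xyz":[11,0,-16],"angular":[0,0,0]},
    {"fingers":1,"xyz":[16,3,-16],"angular":[0,0,0]},
    {"fingers":1,"xyz":[20,-4,-16],"angular":[0,0,0]},
    {"fingers":1,"xyz":[20,-9,-16],"angular":[0,0,0]},
    {"fingers":1,"xyz":[20,-12,-16],"angular":[0,0,0]},
    {"fingers":1,"xyz":[20,-12,-16],"angular":[0,0,0]}
  ]
}}

```text
clock: 20.8
position: [0.3552, 0.2425, 0.3227]
ee_rot: [2.017, 2.406, 0.0]
force: [0.2, -1.0, 0.1]
width: 0.004
```

Run:
```python
from h import *
st()
a=imaging.get_image('side')[185:245,300:372,::-1]
b=imaging.get_image('top')[215:275,330:402,::-1]
f=lambda im,k:cv2.resize(im,None,fx=k,fy=k,interpolation=cv2.INTER_CUBIC)
cv2.imwrite('pics/e3.png',np.clip(np.hstack([f(a,5.5),f(b,5.5)])*1.3,0,255).astype('uint8'))
```

```text
20.8 [0.3552 0.2425 0.3227] [2.017 2.406 0.   ] [ 0.21 -0.96  0.12] 0.00383749140406114
```

View pics/e3.png

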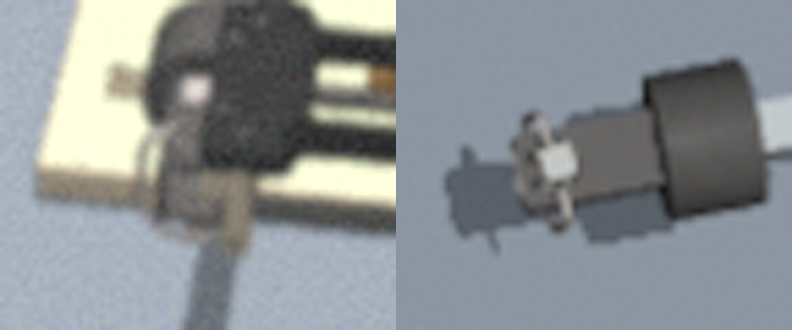

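Run:
```python
from h import *
from cell import job
print(plane('top',[(359.3,244.5)],.205)); st()
print(job.sign_off())
```

```text
[[0.51683442 0.02256294 0.205     ]]
20.9 [0.3579 0.2423 0.3226] [2.021e+00 2.404e+00 1.000e-03] [ 0.58  0.09 -0.02] 0.008326948700875091
the job is handed in; nothing more can be done
None
```

The pin is home through sleeve and boom with its ring snapped shut. I handed the job in at about 21 s; no verdict was reported.

- **Counterweight:** I gripped the weight and slid it out 29 mm. The bench then showed through both holes from above.
- **Finding the hole:** The first try put the pin's tip on the sleeve's flat top, at about 10 N. I lifted it, moved 2.5 mm sideways, and it went in with side forces under 4 N.
- **Seating:** The shoulder met the sleeve with the tool 205.3 mm above the bench (205.8 mm expected). I let go with the ring still open.
- **Ring:** I pushed the bow down with closed fingers. The force rose to 3.4 N, then fell to nothing as it snapped over.

**Last checks:**
- The final picture shows the pin head on the sleeve and the ring closed round the boom end, with its bow underneath. The arm is clear and nothing is gripped.
- The camera placed the pin head about 2 mm from where the arm had measured it, which is within the calibration error.
- I read the ring as shut from the picture and the drop in force; I did not measure its angle.
- I did not re-measure the flask, jar and rack, but the arm made no contact near them.

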